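# Key a mounted fossil into the sprung microscope socket

## Task

Take the mounted fossil with the rectangular plaster block out of the wooden rack, squeezing the soft plaster only lightly (no more than about 25 N), and put its steel shaft into the round socket: turn it until its key drops into the slot in the hub and its flange sits on the hub, then keep pushing the sprung hub down as far as it will go. Finish while still gripping it and holding it down, so that a colleague can tighten the clamp screw; leave the round specimen in the rack.

Things in the scene. Friction and masses are not known exactly. Their poses are not given: they have to be found in the camera images.
- specimen_center (a point): Centre of the plaster block of the fossil to be taken: 40 long (x), 30 wide (y, grip across this), 44 mm tall, brown bone on top. It stands on a round steel flange, 50 mm across, 5 mm thick, top 22 mm below this point, with a small lug on its rim at +x. z is up. Starts upright, flange on the rack, shaft hanging in either hole, its +x within 0.5 rad of world +x. 0.18 to 0.28 kg.
- specimen_seat (a point): On the shaft axis of the same fossil at the flange's underside, 27 mm below specimen_center; same axes. The shaft, 20 mm diameter, points 32 mm down from here, its last 7 mm tapering to 13 mm. The key is a bar 8 mm wide at +x (under the lug), reaching 16 mm from the axis and 10 mm down from the flange; below it 22 mm of shaft is plain.
- socket_mouth (a point): On the socket's vertical axis, level with the raised hub's top, 72 mm above the table. The steel hub, about 48 mm across, has a bore of 22 mm and one radial slot 10.5 mm wide, open to the outside, full height. The slot points within 0.6 rad either side of this point's x axis; its direction varies, is not in the readings, must be seen from above or found by turning. The hub cannot turn.
- hub (a joint): How far the hub is pushed down, m: 0 up, 0.014 at its stop. A spring lifts it with about 4 N at the top, 9 N at the stop; it rises again when let go. With the key on its rim the hub sinks under a push, the flange 10 mm above it; when the key meets the slot the hub springs up towards the flange.
- socket: Fixed grey base of the hub: plate 130 x 130 x 10 mm, round housing 88 mm across up to 46 mm above the table; origin under its centre, axes as socket_mouth. A clamp screw with a black knob sticks out at +x, 28 mm up, to 72 mm from the axis.
- rack: Fixed plywood block 90 (x) x 190 (y) x 45 mm tall; origin at the centre of its underside. Two vertical through holes of 37 mm diameter at y = +45 and -45 mm, in which the two mounted fossils hang by their flanges.
- round_center (a point): Centre of the other mounted fossil, to be left in the rack: the same steel mount, but with a round plaster block 34 mm across and 30 mm tall; the point lies 15 mm above its flange top.

How it is judged:
By the outcome, as a careful person would: the job done as asked, in the order asked, and still so for the second after the job is handed in, while the arm keeps its last pose, push and grip.
It also fails if it takes over 64 s, if anything falls off the work surface, if the arm or the gripper's body presses on something with over 40 N, if the wrist force passes 120 N, or if a joint passes its speed limit or range.

## Robot

A 7-joint arm with a two-finger parallel gripper is mounted at the origin on the work surface. World frame = base frame: x ahead of the robot, y to its left, z up, the work surface at z = 0. Lengths are in m, angles in rad, forces in N, time in s.
With the tool pointing down it reaches from about 0.425 to 0.925 m from the base axis. Payload 6.8 kg.
Tool frame: the origin (TCP) lies at the very end of the fingers, on their centre line; the grasp point (between the pads) lies 19 mm behind it; z points along the fingers, x is the direction in which the jaws open and shut, and the axes are right-handed (so a half turn about z gives the same grasp; the last joint's range is limited). The gripper opens to 85 mm and grips with 20 to 120 N. Pads are 22 mm wide; open, the fingers measure 114 mm over their backs; the gripper's body (76 mm by 85 mm) begins 54 mm behind the grasp point. The pads swing forward as they close: fully open they stand 13 mm farther back than shut.
Start: joints at [1.213, 0.477, 0.022, 1.555, -0.011, 1.109, -0.083], TCP at [0.167, -0.654, 0.231] pointing down, gripper open.
Joint ranges: [-2.96, 2.96], [-0.34, 2.1], [-1.41, 1.46], [0.24, 2.44], [-1.37, 4.51], [0.17, 1.92], [-2.96, 2.96]. Speed limits (rad/s): [2.39, 2.39, 3.14, 3.14, 3.14, 3.14, 3.14].

## Interface

Orientations are given as a rotation vector (axis times angle).
In Python, from bench import * gives the robot as it stands.
- The arm moves only by the tool servo_tool, never from a script. Its argument "increments" is one flat list of numbers, 7 for each row, row after row: the shift along the tool's x, y, z in mm, then the turn, a rotation vector about the tool's x, y, z in rad, then the finger opening in mm, from 0 to 85.4. In form: [tx, ty, tz, wx, wy, wz, fingers, tx, ty, tz, wx, wy, wz, fingers, ...]. A call has exactly 8 rows; each row shifts and turns the commanded pose from where the row before left it, along the tool's axes as they then stand; what a row does not reach is not made up. A row lasts 1/8 s, in which the tool goes at most 62.5 mm and 10.7 degrees, less where a joint would pass 70% of its speed; a pose out of reach is approached as far as the arm can. A call is refused whole if a number of a shift passes 62.5 or a number of a turn 0.188, either way. A call with a gripper value outside its range is refused whole. The fingers move at their own pace and stop on an object; "squeeze" is the grip in N (left out, the last holds). Time passes only in rows, so rows that do not move let the fingers close, or fill a call up. It gives the time, the measured TCP pose, the force and the opening at its end, in the units of the state.
- get_obs(): the state, without advancing time (a new reading comes with each control period).
- grab_frame(name): name is "side" or "top"; returns (picture, depth): 420x560x3 uint8, red, green, blue; 420x560 float32, m along the optical axis (not along the pixel's ray), 0 where there is no reading.
- calibration(name): a dict with "fx", "fy", "cx", "cy" (pixels), "k1" (the pictures are not rectified: a ray, as slopes to the right and down, at radius r is drawn at 1 + k1 r^2 times it, then the intrinsics apply), "eye" and "orientation" of the camera in the world. Camera axes: x right, y up, looking along -z (the intrinsics and any distortion apply to the point x, -y, -z); pixel columns grow to the right and rows downward; lengths in m; the calibration is good to about 2 mm. A picture is of the moment at which its call begins. calibration takes no time and is no camera call.
- hand_in(): hands the job in, once; it reports no verdict.
The state is a dict: "clock": time; "joints": joint angles; "qvel": joint speeds; "tau": joint torques, N m; "tcp_pos": TCP position; "orientation": TCP orientation; "contact_force": force on the tool from outside, world axes, zero at the start; "moment": the same for the moment, N m; "grip_width": finger opening in m.
Only numpy, scipy, OpenCV 4.12 (cv2) and the standard library are available. Lean on these libraries where they do the work, as an engineer would, in place of code of your own. Each camera call takes 0.05 s, during which the arm holds its last target.

## Working session

There is one attempt and no reset: what is moved stays moved. The work goes in short steps, Python scripts to look and compute and a tool call to move; the robot and the scene stay as the last step left them, time stands still between calls to the robot, and variables do not carry over. Pictures are saved under pics/ and viewed, and the job is handed in when it is done.

Besides the shell and the picture viewer there is one more tool, called by a JSON object that holds its "name" and its "arguments", one argument or row to a line. servo_tool: Moves the arm, as the interface text tells. Its arguments: {"type":"object","properties":{"increments":{"type":"array","items":{"type":"number"}},"squeeze":{"type":"number"}},"required":["increments"]}

```bash
mkdir -p pics; ls; cat > h.py <<'E'
from bench import *
import numpy as np, cv2
from scipy.spatial.transform import Rotation as R
E
python3 - <<'E'
from h import *
print(get_obs())
for n in ("top","side"):
    c=calibration(n); print(n,c)
    p,d=grab_frame(n); cv2.imwrite(f"pics/{n}0.png",p[:,:,::-1]); np.savez(f"{n}0.npz",p=p,d=d)
E
```

```text
pics
{'clock': 0.0, 'joints': array([ 1.21289657,  0.47781339,  0.02235465,  1.55647815, -0.01149987,
        1.10929182, -0.08310698]), 'qvel': array([-0.00166163, -0.00025159,  0.00134277,  0.00059624,  0.00068291,
        0.00036239,  0.00068432]), 'tau': array([-1.17380412e-03, -5.96452904e+01,  1.60788663e+00, -2.81197894e+01,
        1.24062819e-02,  9.52763774e-03, -1.40285181e-05]), 'tcp_pos': array([ 0.1666924 , -0.65346952,  0.23030583]), 'orientation': array([-2.48006583e+00,  1.92676988e+00,  2.44309244e-03]), 'contact_force': array([0.3429247 , 0.03035682, 0.03216032]), 'moment': array([0.01674069, 0.04573675, 0.01575847]), 'grip_width': 0.08515475683695713}
top {'fx': 507.2306623993065, 'fy': 507.2306623993065, 'cx': 279.58453174213514, 'cy': 211.22999512748325, 'k1': -0.15124172106052802, 'eye': array([0.38430737, 0.002354  , 0.89789536]), 'orientation': array([ 0.1342025 , -0.13334913, -1.58822378])}
side {'fx': 538.3504429234399, 'fy': 538.3504429234399, 'cx': 280.97604170888326, 'cy': 210.40318503384674, 'k1': -0.12002624905300768, 'eye': array([0.37311278, 0.65830985, 0.72293678]), 'orientation': array([ 0.15332549, -1.15575919, -2.69257546])}
```

View pics/top0.png

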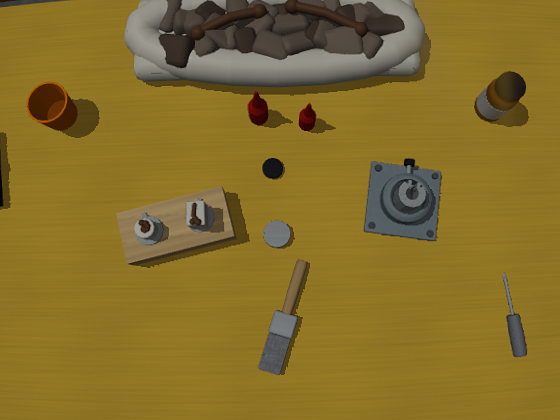

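View pics/side0.png

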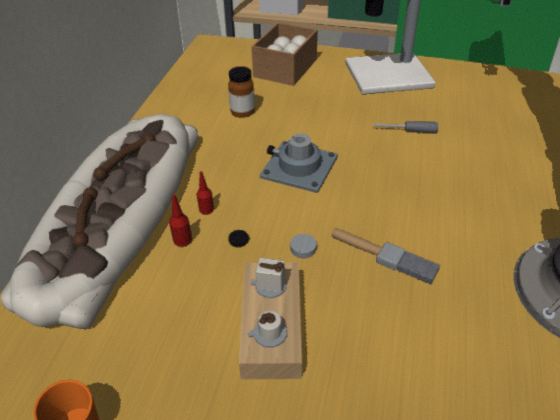

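```bash
python3 - <<'E'
import numpy as np,cv2
t=np.load("top0.npz")["p"][:,:,::-1]; s=np.load("side0.npz")["p"][:,:,::-1]
def crop(im,x,y,w,h,k):
    return cv2.resize(im[y:y+h,x:x+w],None,fx=k,fy=k,interpolation=cv2.INTER_CUBIC)
cv2.imwrite("pics/t_sock.png",crop(t,360,150,90,90,6))
cv2.imwrite("pics/t_rack.png",crop(t,110,180,130,90,6))
cv2.imwrite("pics/s_rack.png",crop(s,235,245,75,70,8))
E
```

```text
(no output)
```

View pics/t_sock.png

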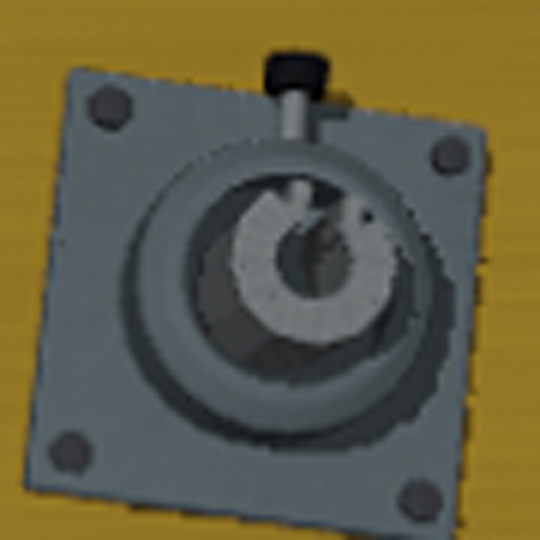

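View pics/t_rack.png

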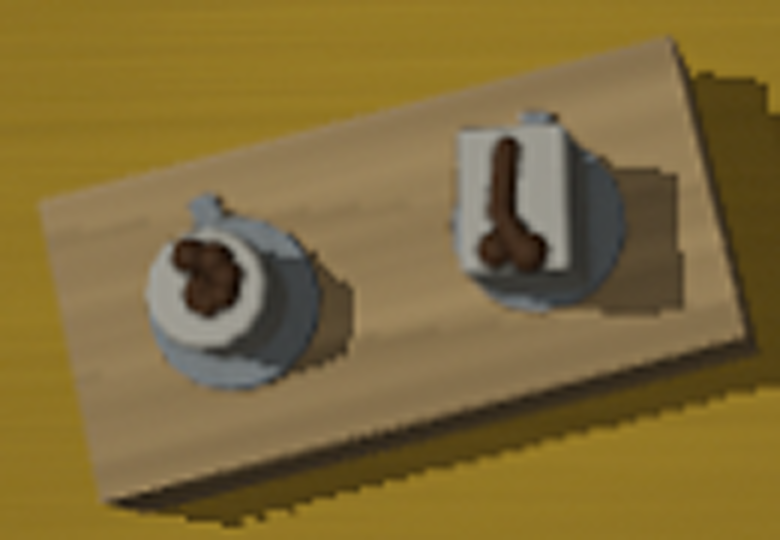

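View pics/s_rack.png

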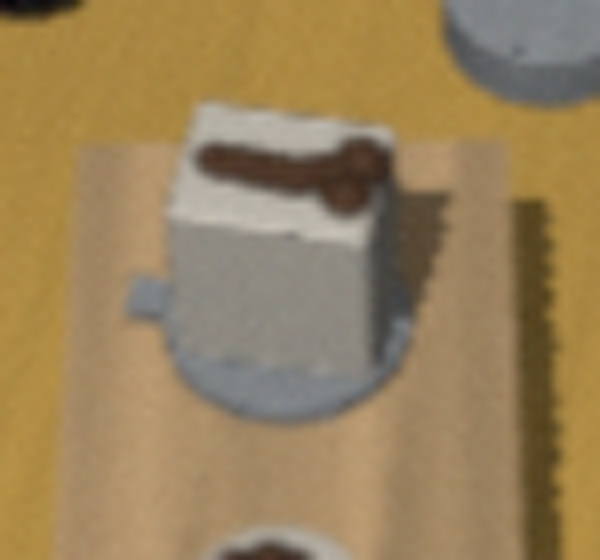

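```bash
cat >> h.py <<'E'
def ray(n,u,v):
    c=calibration(n); K=np.array([[c["fx"],0,c["cx"]],[0,c["fy"],c["cy"]],[0,0,1]])
    q=cv2.undistortPoints(np.array([[[u,v]]],float),K,np.array([c["k1"],0,0,0,0]))[0,0]
    d=R.from_rotvec(c["orientation"]).apply([q[0],-q[1],-1]); return c["eye"],d
def onz(n,u,v,z):
    e,d=ray(n,u,v); return e+d*(z-e[2])/d[2]
def wd(n,u,v,dep):
    e,d=ray(n,u,v); return e+d*dep
def proj(n,P):
    c=calibration(n); K=np.array([[c["fx"],0,c["cx"]],[0,c["fy"],c["cy"]],[0,0,1]])
    q=R.from_rotvec(c["orientation"]).inv().apply(np.atleast_2d(P)-c["eye"])*[1,-1,-1]
    return cv2.projectPoints(q,np.zeros(3),np.zeros(3),K,np.array([c["k1"],0,0,0,0]))[0][:,0]
E
python3 - <<'E'
from h import *
np.set_printoptions(precision=4,suppress=True)
T=np.load("top0.npz"); S=np.load("side0.npz")
f=lambda u,v,x,y,k:((u+.5)/k-.5+x,(v+.5)/k-.5+y)
print("top block corners")
P=[]
for u,v in [(459,131),(561,123),(570,268),(468,273)]:
    P.append(onz("top",*f(u,v,110,180,6),.094))
P=np.array(P);print(P,P.mean(0),[np.linalg.norm(P[i]-P[i-1]) for i in range(4)])
print("side block corners")
P=[]
for u,v in [(205,103),(392,128),(362,245),(170,215)]:
    P.append(onz("side",*f(u,v,235,245,8),.094))
P=np.array(P);print(P,P.mean(0),[np.linalg.norm(P[i]-P[i-1]) for i in range(4)])
print("rack corners z45")
for u,v in [(40,203),(672,37),(748,335),(105,500)]: print(onz("top",*f(u,v,110,180,6),.045))
print("hub",onz("top",*f(314,262,360,150,6),.072))
print("plate")
P=np.array([onz("top",*f(u,v,360,150,6),.010) for u,v in [(72,70),(487,130),(455,537),(27,486)]]);print(P,P.mean(0))
print("knob",onz("top",*f(296,75,360,150,6),.028))
# depth points
for n,D in(("top",T),("side",S)):
    d=D["d"]
    lim=(slice(175,240),slice(365,445)) if n=="top" else (slice(130,190),slice(260,340))
    pts=np.array([wd(n,u,v,d[v,u]) for v in range(lim[0].start,lim[0].stop) for u in range(lim[1].start,lim[1].stop) if d[v,u]>0])
    m=pts[:,2]>.066; print(n,"hubtop",m.sum(),pts[m].mean(0),(pts[m].max(0)+pts[m].min(0))/2,pts[m].max(0)-pts[m].min(0))
    lim=(slice(190,245),slice(180,225)) if n=="top" else (slice(250,300),slice(250,290))
    pts=np.array([wd(n,u,v,d[v,u]) for v in range(lim[0].start,lim[0].stop) for u in range(lim[1].start,lim[1].stop) if d[v,u]>0])
    m=pts[:,2]>.088; 
    if m.sum(): print(n,"block",m.sum(),pts[m].mean(0),cv2.minAreaRect(pts[m][:,:2].astype(np.float32)*1000),np.median(pts[m][:,2]))
p=T["p"][180:225,390:435,::-1]
p=cv2.resize(p,None,fx=13,fy=13,interpolation=cv2.INTER_CUBIC)
cv2.imwrite("pics/hub.png",np.clip(p*1.5,0,255).astype(np.uint8))
p=S["p"][130:190,260:340,::-1]
p=cv2.resize(p,None,fx=9,fy=9,interpolation=cv2.INTER_CUBIC)
cv2.imwrite("pics/hubs.png",np.clip(p*1.3,0,255).astype(np.uint8))
E
```

```text
top block corners
[[0.5416 0.1526 0.094 ]
 [0.5432 0.1248 0.094 ]
 [0.5036 0.1223 0.094 ]
 [0.5028 0.1498 0.094 ]] [0.5228 0.1374 0.094 ] [np.float64(0.03895028577923598), np.float64(0.027836623723652372), np.float64(0.03970554063326172), np.float64(0.027577529406133283)]
side block corners
[[0.5413 0.1247 0.094 ]
 [0.5042 0.123  0.094 ]
 [0.5031 0.1528 0.094 ]
 [0.5405 0.1536 0.094 ]] [0.5223 0.1385 0.094 ] [np.float64(0.028950691039935177), np.float64(0.037045093885966815), np.float64(0.029795766672691515), np.float64(0.03734029235381234)]
rack corners z45
[0.5329 0.2845 0.045 ]
[0.5774 0.1003 0.045 ]
[0.4907 0.079  0.045 ]
[0.4469 0.263  0.045 ]
hub [ 0.5517 -0.2215  0.072 ]
plate
[[ 0.6251 -0.168   0.01  ]
 [ 0.6044 -0.2953  0.01  ]
 [ 0.4801 -0.2758  0.01  ]
 [ 0.4985 -0.1477  0.01  ]] [ 0.552  -0.2217  0.01  ]
knob [ 0.6177 -0.232   0.028 ]Traceback (most recent call last):
  File "<stdin>", line 25, in <module>
  File "h.py", line 11, in wd
    e,d=ray(n,u,v); return e+d*dep
        ~~~^^^^^^^
  File "h.py", line 5, in ray
    c=calibration(n); K=np.array([[c["fx"],0,c["cx"]],[0,c["fy"],c["cy"]],[0,0,1]])
ValueError: time passes only in moves, steps and waits
```

```bash
python3 - <<'E'
import re
s=open('h.py').read()
s=s.replace("def ray(","_cal=calibration\n_C={}\ndef cal(n):\n    if n not in _C: _C[n]=_cal(n)\n    return _C[n]\ndef ray(").replace("c=calibration(n)","c=cal(n)")
open('h.py','w').write(s)
E
python3 - <<'E'
from h import *
np.set_printoptions(precision=4,suppress=True)
T=np.load("top0.npz"); S=np.load("side0.npz")
for n,D in(("top",T),("side",S)):
    d=D["d"]
    lim=(slice(175,240),slice(365,445)) if n=="top" else (slice(130,190),slice(260,340))
    pts=np.array([wd(n,u,v,d[v,u]) for v in range(lim[0].start,lim[0].stop) for u in range(lim[1].start,lim[1].stop) if d[v,u]>0])
    m=pts[:,2]>.066; print(n,"hubtop",m.sum(),pts[m].mean(0),(pts[m].max(0)+pts[m].min(0))/2,pts[m].max(0)-pts[m].min(0))
    lim=(slice(190,245),slice(180,225)) if n=="top" else (slice(250,300),slice(250,290))
    pts=np.array([wd(n,u,v,d[v,u]) for v in range(lim[0].start,lim[0].stop) for u in range(lim[1].start,lim[1].stop) if d[v,u]>0])
    m=pts[:,2]>.088; 
    if m.sum(): print(n,"block",m.sum(),pts[m].mean(0),cv2.minAreaRect(pts[m][:,:2].astype(np.float32)*1000),np.median(pts[m][:,2]))
p=T["p"][180:225,390:435,::-1]
p=cv2.resize(p,None,fx=13,fy=13,interpolation=cv2.INTER_CUBIC)
cv2.imwrite("pics/hub.png",np.clip(p*1.5,0,255).astype(np.uint8))
p=S["p"][130:190,260:340,::-1]
p=cv2.resize(p,None,fx=9,fy=9,interpolation=cv2.INTER_CUBIC)
cv2.imwrite("pics/hubs.png",np.clip(p*1.3,0,255).astype(np.uint8))
# unwarped heights around hub
g=T["d"][180:225,390:435]
for r in range(10,40,2): print(" ".join("%3d"%(1000*wd("top",390+u,180+r,g[r,u])[2]) for u in range(8,40,1)))
# lug: flange lug in top crop 
f=lambda u,v,x,y,k:((u+.5)/k-.5+x,(v+.5)/k-.5+y)
print(onz("top",*f(540,117,110,180,6),.05), onz("side",*f(148,296,235,245,8),.05))
E
```

```text
top hubtop 437 [ 0.5493 -0.2199  0.0714] [ 0.5519 -0.2208  0.0708] [0.0468 0.0477 0.0091]
top block 437 [0.5219 0.1371 0.0948] ((522.6024780273438, 137.5197296142578), (40.49966049194336, 28.38916778564453), 0.38791289925575256) 0.09449482293296041
side hubtop 245 [ 0.5508 -0.2201  0.0705] [ 0.5519 -0.2217  0.0704] [0.0462 0.0494 0.0089]
side block 414 [0.5219 0.1403 0.0936] ((522.6051635742188, 137.85232543945312), (39.23149108886719, 32.04465866088867), 0.4056091606616974) 0.09327073104944661
 68  71  72  73  72  69  71  72  69  14   7   6  10  28  37  47  54  57  57  71  71  71  69  70  74  71  68  47  44  44  44  44
 71  71  71  72  74  72  69  71  10  10  10  12  24  33  42  45  45  52  56  68  71  69  70  72  73  71  71  72  45  46  45  43
 71  70  71  69  72  71  71  70  10  11   7  11  28  28  33  40  42  47  55  64  68  73  70  71  71  69  70  73  48  45  42  44
 67  70  71  72  71  71  70  71  68   8   6  10   8  26  29  36  40  45  52  68  72  72  72  71  72  69  72  29  43  43  46  44
 62  69  71  70  71  71  70  70  71  70  69  11  10   7  26  33  43  50  55  71  71  69 
[... 665 characters left out ...]
45  44  44  38
 12  25  26 897  31  33  35  37  40  42  43  44  38  35  30  11   8  10   8  12   9   9  46  44  45  45  43  41  42  42  40   9
 46  45  45  10   8   8   8   8   9  11   9  10  12  12  11   9  10  11   7   9  45  43  47  45  46  42  42  41  42  36   9   9
 44  45  46  44  45  45  44  46  44  46   9  10  10  44  40  46  45  45  46  46  44  46  45  44  43  42  40  41   8  13   8   7
 43  44  45  47  46  45  45  47  46  46  44  44  47  43  46  48  44  45  43  44  41  43  42  41  39  41   9   9   8   9  10  10
 42  43  41  42  42  40  44  43  45  45  45  43  46  46  42  41  45  41  47  42  40  42  40   9   7  11  10   8   6  10  10  11
[0.5538 0.1376 0.05  ] [0.5509 0.1397 0.05  ]
```

View pics/hub.png

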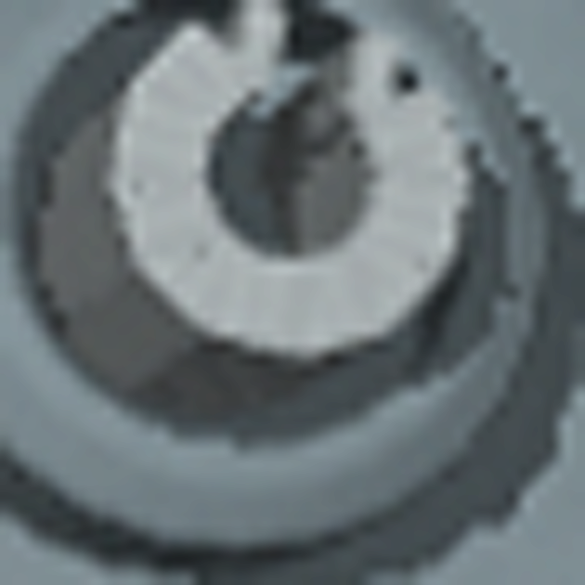

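View pics/hubs.png

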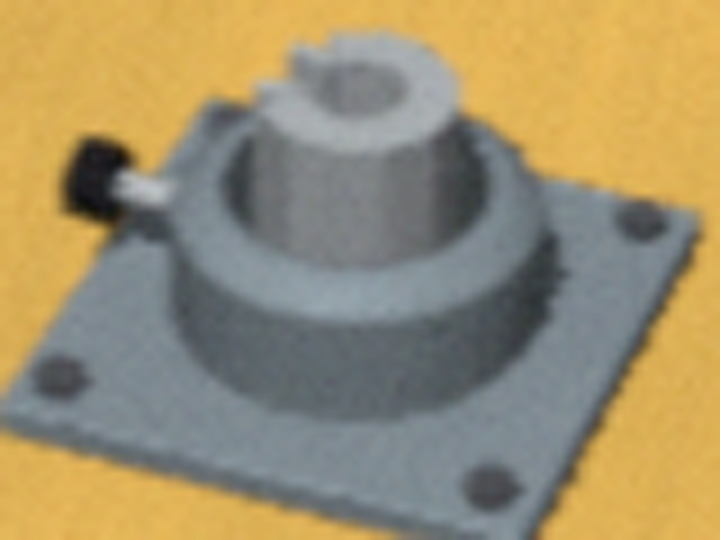

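```bash
python3 - <<'E'
from h import *
np.set_printoptions(precision=4,suppress=True)
from scipy.optimize import minimize
for n in("top","side"):
    D=np.load(n+"0.npz"); d=D["d"]
    c=np.array([.5517,-.2215]) 
    gx=np.arange(-.032,.032,.0004); G=np.array([[c[0]+x,c[1]+y,.072] for x in gx for y in gx])
    pr=proj(n,G).astype(np.float32).reshape(len(gx),len(gx),2)
    # mask of hub top at pixel level
    H=np.zeros(d.shape,np.float32)
    u0,v0=proj(n,[[*c,.072]])[0].astype(int)
    for v in range(v0-25,v0+25):
        for u in range(u0-25,u0+25):
            H[v,u]= wd(n,u,v,d[v,u])[2]
    M=cv2.remap(((H>.065)&(H<.08)).astype(np.float32),pr[...,0],pr[...,1],cv2.INTER_LINEAR)
    I=cv2.remap(D["p"][:,:,::-1],pr[...,0],pr[...,1],cv2.INTER_CUBIC)
    X,Y=np.meshgrid(gx,gx,indexing="ij")
    def tmpl(q):
        x=X-q[0];y=Y-q[1];r=np.hypot(x,y);a=q[2]
        s=x*np.cos(a)+y*np.sin(a);t=-x*np.sin(a)+y*np.cos(a)
        sg=lambda z:1/(1+np.exp(-z/.0004))
        m=sg(.024-r)*sg(r-.011)
        return m*(1-sg(s)*sg(.00525-abs(t)))
    best=min((minimize(lambda q:((tmpl([q[0]/1000,q[1]/1000,q[2]])-M)**2).mean(),[0,0,a],method="Nelder-Mead") for a in(-.7,-.3,0,.3)),key=lambda r:r.fun)
    print(n,best.x,best.fun,c+best.x[:2]/1000)
    V=np.hstack([I[::-1,::-1],cv2.cvtColor((M[::-1,::-1]*255).astype(np.uint8),cv2.COLOR_GRAY2BGR)])
    cv2.imwrite(f"pics/rect_{n}.png",cv2.resize(V,None,fx=2.4,fy=2.4))
E
```

```text
top [-0.3627  1.0319 -0.2861] 0.02018001762410754 [ 0.5513 -0.2205]
side [-0.3648  3.2903 -0.2862] 0.09327959383361303 [ 0.5513 -0.2182]
```

View pics/rect_top.png

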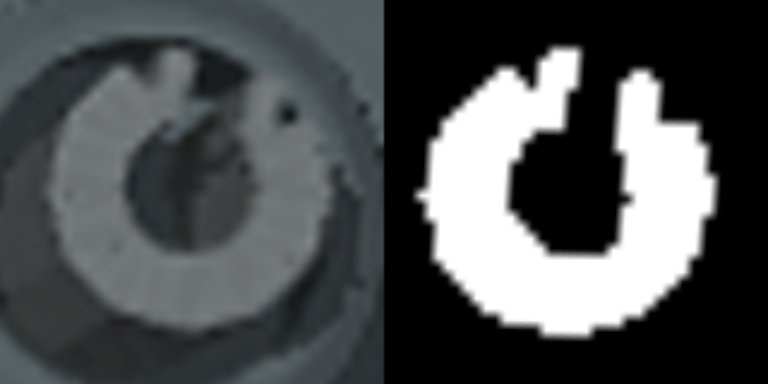

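View pics/rect_side.png

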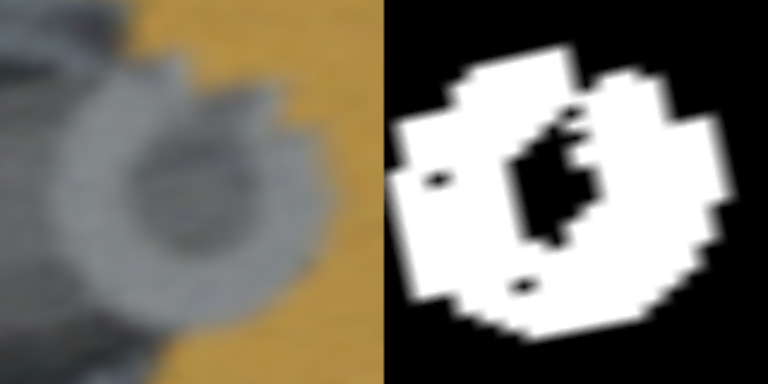

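```bash
cat >> h.py <<'E'
np.set_printoptions(precision=4,suppress=True)
def go(pos,yaw,zero=None):
    """tool-frame shift (mm) and turn from measured pose to world pos, tool pointing down, x at yaw-pi/2"""
    o=get_obs(); A=R.from_rotvec(o["orientation"])
    a=yaw-np.pi/2; B=R.from_matrix(np.array([[np.cos(a),np.sin(a),0],[np.sin(a),-np.cos(a),0],[0,0,-1]]))  # columns check below
    return 1000*A.inv().apply(np.array(pos)-o["tcp_pos"]), (A.inv()*B).as_rotvec(), A.as_matrix()
def st():
    o=get_obs(); A=R.from_rotvec(o["orientation"]).as_matrix()
    print("t %.2f"%o["clock"],"tcp",o["tcp_pos"]*1000,"yaw %.4f"%(np.arctan2(A[1,0],A[0,0])+np.pi/2),"tilt",A[:2,2],"F",o["contact_force"],"M",o["moment"],"w %.1f"%(o["grip_width"]*1000)); return o
E
python3 - <<'E'
from h import *
st()
for w in [(.40,-.45,.231),(.52,-.2,.231),(.5226,.138,.18)]: print(go(w,.05)[0:2])
E
```

```text
t 0.10 tcp [ 166.7446 -653.5292  230.4116] yaw 0.2498 tilt [-0.0005  0.0016] F [-0.3445 -0.3108  0.2209] M [ 0.0018 -0.003   0.0312] w 85.3
(array([-139.5362, -276.3369,   -0.3829]), array([0.0003, 0.0017, 0.1998]))
(array([-352.1024, -454.4252,   -0.0453]), array([0.0003, 0.0017, 0.1998]))
(array([-678.8788, -540.5228,   51.4927]), array([0.0003, 0.0017, 0.1998]))
```

{"name": "servo_tool", "arguments": {
  "increments": [-12,-24,0,0,0,0,85,-26,-50,0,0,0,0,85,-26,-50,0,0,0,0,85,-26,-50,0,0,0,0,85,-26,-50,0,0,0,0,85,-26,-50,0,0,0,0,70,-40,-36,0,0,0,0,60,-43,-36,0,0,0,0,60]
}}

```text
clock: 1.1
tcp_pos: [0.4472, -0.3488, 0.2309]
orientation: [2.481, -1.927, -0.001]
contact_force: [1.0, -0.3, -0.2]
grip_width: 0.0599
```

{"name": "servo_tool", "arguments": {
  "increments": [-43,-36,0,0,0,0,60,-43,-36,0,0,0,0,60,-43,-34,0,0,0,0,60,-54,-16,0,0,0,0,60,-54,-16,0,0,0,0,60,-54,-16,0,0,0,0,60,-54,-16,0,0,0,0,60,-54,-16,0,0,0,0,60]
}}

```text
clock: 2.1
tcp_pos: [0.5278, 0.0837, 0.2311]
orientation: [2.48, -1.928, -0.0]
contact_force: [1.3, -1.5, 0.7]
grip_width: 0.0598
```

{"name": "servo_tool", "arguments": {
  "increments": [-40,-10,10,0,0,0.1,60,0,0,20,0,0,0.1,60,0,0,20,0,0,0,60,0,0,0,0,0,0,60,0,0,0,0,0,0,60,0,0,0,0,0,0,60,0,0,0,0,0,0,60,0,0,0,0,0,0,60]
}}

```text
clock: 3.1
tcp_pos: [0.5281, 0.1233, 0.1816]
orientation: [-2.276, 2.165, -0.001]
contact_force: [0.3, -0.1, 0.7]
grip_width: 0.0598
```

```bash
python3 - <<'E'
from h import *
st()
print(go((.5226,.138,.056),.05)[0:2])
for n in ("top","side"):
    p,d=grab_frame(n); cv2.imwrite(f"pics/{n}1.png",p[:,:,::-1]); np.savez(f"{n}1.npz",p=p,d=d)
E
```

```text
t 3.10 tcp [528.0801 123.295  181.6276] yaw 0.0497 tilt [0.0006 0.0001] F [ 0.2932 -0.1314  0.6593] M [-0.025  -0.0541 -0.0135] w 59.8
(array([-14.9486,   4.8139, 125.6261]), array([-0.0006,  0.0001, -0.0003]))
```

{"name": "servo_tool", "arguments": {
  "increments": [-15,5,20,0,0,0,60,0,0,25,0,0,0,60,0,0,15,0,0,0,60,0,0,0,0,0,0,60,0,0,0,0,0,0,60,0,0,0,0,0,0,60,0,0,0,0,0,0,60,0,0,0,0,0,0,60]
}}

```text
clock: 4.2
tcp_pos: [0.5224, 0.1381, 0.1216]
orientation: [-2.276, 2.165, -0.001]
contact_force: [0.2, 0.1, 0.2]
grip_width: 0.0602
```

```bash
python3 - <<'E'
from h import *
st()
print(go((.5226,.138,.056),.05)[0:2])
for n in ("top","side"):
    p,d=grab_frame(n); cv2.imwrite(f"pics/{n}2.png",p[:,:,::-1]); np.savez(f"{n}2.npz",p=p,d=d)
    u,v=proj(n,[[.5226,.138,.094]])[0]; print(u,v); u0,v0=int(u)-40,int(v)-45
    q=cv2.resize(p[max(0,v0):v0+75,u0:u0+80,::-1],None,fx=8,fy=8,interpolation=cv2.INTER_CUBIC); cv2.imwrite(f"pics/{n}2c.png",q)
    print(n,u0,v0,proj(n,[get_obs()["tcp_pos"]]))
E
```

```text
t 4.20 tcp [522.3761 138.0517 121.623 ] yaw 0.0497 tilt [0.0006 0.0001] F [0.1748 0.1173 0.2388] M [ 0.0692 -0.0203 -0.0089] w 60.2
(array([ 0.0664, -0.1816, 65.6231]), array([-0.0006,  0.0001, -0.0003]))
194.93955026815092 212.79577816270108
top 154 167 [[191.989  210.0528]]
269.7075579230526 265.76591146182614
side 229 220 [[269.4136 253.8523]]
```

View pics/side2c.png

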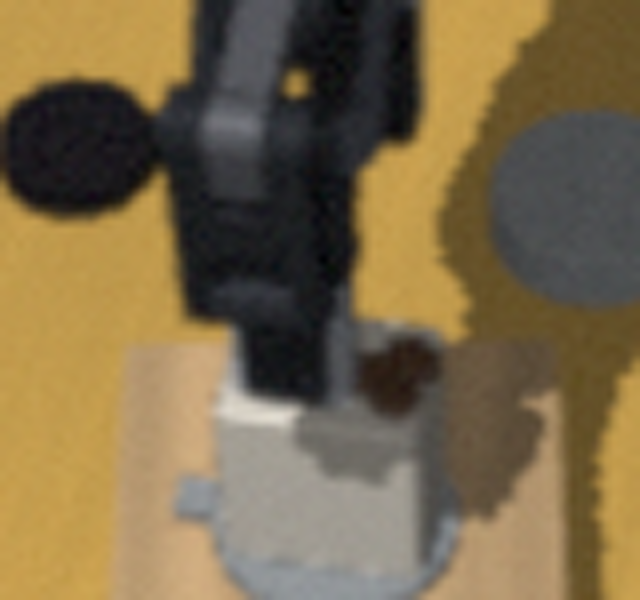

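View pics/top2c.png

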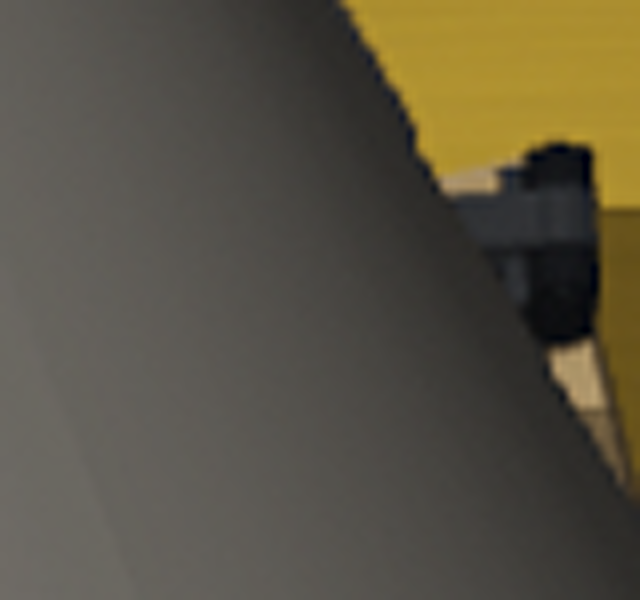

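```bash
python3 - <<'E'
from h import *
for y in (.168,.178):
  for dx in(-.011,0,.011):
    for z in (.1216,.127):
      print(y,dx,z,(proj("side",[[.5224+dx,y,z]])[0]-[229,220])*8)
E
```

```text
0.168 -0.011 0.1216 [340.7547 399.5664]
0.168 -0.011 0.127 [339.9786 380.2624]
0.168 0 0.1216 [282.3114 389.4506]
0.168 0 0.127 [281.2532 370.1441]
0.168 0.011 0.1216 [224.1664 379.3643]
0.168 0.011 0.127 [222.8294 360.0562]
0.178 -0.011 0.1216 [327.3708 440.9513]
0.178 -0.011 0.127 [326.521  421.6857]
0.178 0 0.1216 [268.4493 430.6407]
0.178 0 0.127 [267.3122 411.3713]
0.178 0.011 0.1216 [209.8325 420.3587]
0.178 0.011 0.127 [208.4114 401.0866]
```

{"name": "servo_tool", "arguments": {
  "increments": [0,0,15,0,0,0,60,0,0,20,0,0,0,60,0,0,15,0,0,0,60,0,0,8,0,0,0,60,0,0,5,0,0,0,60,0,0,0,0,0,0,60,0,0,0,0,0,0,60,0,0,0,0,0,0,60],
  "squeeze": 21
}}

```text
clock: 5.3
tcp_pos: [0.5225, 0.1381, 0.0588]
orientation: [-2.275, 2.165, -0.001]
contact_force: [-0.1, 0.6, 0.1]
grip_width: 0.0599
```

{"name": "servo_tool", "arguments": {
  "increments": [0,0,1,0,0,0,45,0,0,1,0,0,0,38,0,0,0,0,0,0,34,0,0,0,0,0,0,32,0,0,0,0,0,0,30,0,0,0,0,0,0,28,0,0,0,0,0,0,26,0,0,0,0,0,0,24],
  "squeeze": 21
}}

```text
clock: 6.3
tcp_pos: [0.5223, 0.1378, 0.0564]
orientation: [2.276, -2.166, 0.001]
contact_force: [-1.2, -2.0, 2.8]
grip_width: 0.0297
```

```bash
python3 - <<'E'
from h import *
st()
E
```

```text
t 6.30 tcp [522.2826 137.7539  56.3916] yaw 0.0495 tilt [ 0.0001 -0.0003] F [-1.1545 -1.9877  2.8373] M [-0.4479  0.1349 -0.0416] w 29.7
```

{"name": "servo_tool", "arguments": {
  "increments": [0,0,-4,0,0,0,20,0,0,-8,0,0,0,20,0,0,-15,0,0,0,20,0,0,-18,0,0,0,20,0,0,-20,0,0,0,20,0,0,-15,0,0,0,20,0,0,-10,0,0,0,20,0,0,0,0,0,0,20]
}}

```text
clock: 7.3
tcp_pos: [0.5226, 0.1382, 0.1471]
orientation: [-2.275, 2.165, -0.001]
contact_force: [-0.1, 1.0, -2.3]
grip_width: 0.0295
```

```bash
python3 - <<'E'
from h import *
st()
for n in ("side",):
    p,d=grab_frame(n); cv2.imwrite(f"pics/{n}3.png",p[:,:,::-1]); np.savez(f"{n}3.npz",p=p,d=d)
    o=get_obs()["tcp_pos"]; u,v=proj(n,[o])[0]; u0,v0=int(u)-40,int(v)-45
    q=cv2.resize(p[max(0,v0):v0+75,u0:u0+80,::-1],None,fx=8,fy=8,interpolation=cv2.INTER_CUBIC); cv2.imwrite(f"pics/{n}3c.png",q)
    print(u0,v0)
print(go((.5515,-.2212,.146),-.22)[0:2])
E
```

```text
t 7.30 tcp [522.5934 138.1573 147.1088] yaw 0.0497 tilt [0.0015 0.0004] F [-0.127   0.9565 -2.294 ] M [ 0.0263  0.0195 -0.0213] w 29.5
228 197
(array([360.1822, -11.4771,   0.3851]), array([-0.0002, -0.    ,  0.2697]))
```

View pics/side3c.png

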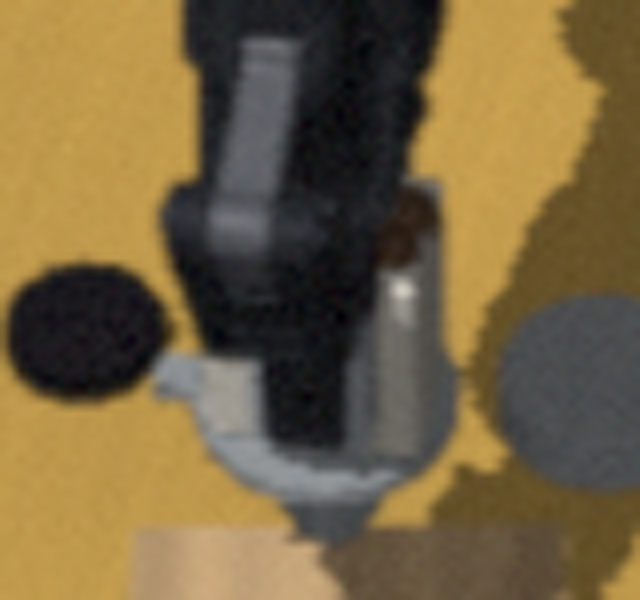

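{"name": "servo_tool", "arguments": {
  "increments": [15,-1,0,0,0,0,20,40,-1,0,0,0,0,20,55,-2,0,0,0,0,20,55,-2,0,0,0,0,20,55,-2,0,0,0,0,20,55,-1,0,0,0,0,20,50,-1,0,0,0,0,20,30,-1,0,0,0,0,20]
}}

```text
clock: 8.35
tcp_pos: [0.5491, -0.2207, 0.1453]
orientation: [2.27, -2.169, -0.001]
contact_force: [-0.0, 1.0, -3.0]
grip_width: 0.0297
```

{"name": "servo_tool", "arguments": {
  "increments": [5,0,0,0,0,0.05,20,0,0,0,0,0,0.1,20,0,0,0,0,0,0.1,20,0,0,0,0,0,0.06,20,0,0,0,0,0,0,20,0,0,0,0,0,0,20,0,0,0,0,0,0,20,0,0,0,0,0,0,20]
}}

```text
clock: 9.35
tcp_pos: [0.551, -0.221, 0.1463]
orientation: [-1.915, 2.491, 0.0]
contact_force: [-0.1, -0.0, -1.9]
grip_width: 0.03
```

```bash
python3 - <<'E'
from h import *
st()
for n in ("side","top"):
    p,d=grab_frame(n); np.savez(f"{n}4.npz",p=p,d=d)
    o=get_obs()["tcp_pos"]; u,v=proj(n,[o])[0]; u0,v0=int(u)-40,int(v)-35
    q=cv2.resize(p[max(0,v0):v0+75,u0:u0+80,::-1],None,fx=8,fy=8,interpolation=cv2.INTER_CUBIC); cv2.imwrite(f"pics/{n}4c.png",q)
    print(n,u0,v0)
print(go((.5512,-.2212,.122),-.26)[0:2])
E
```

```text
t 9.35 tcp [ 551.0419 -220.975   146.2825] yaw -0.2600 tilt [-0.      0.0001] F [-0.13   -0.0389 -1.9483] M [ 0.0064 -0.0314 -0.0288] w 30.0
side 259 73
top 383 148
(array([ 0.1404, -0.1839, 24.2953]), array([-0.    ,  0.    , -0.0002]))
```

View pics/side4c.png

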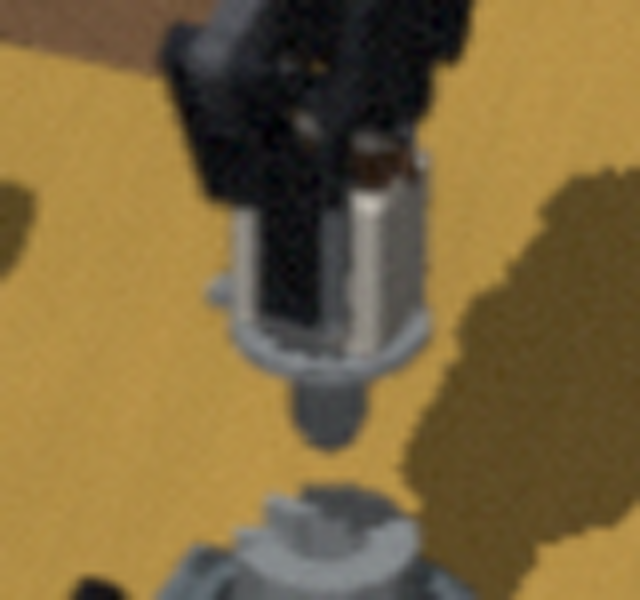

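View pics/top4c.png

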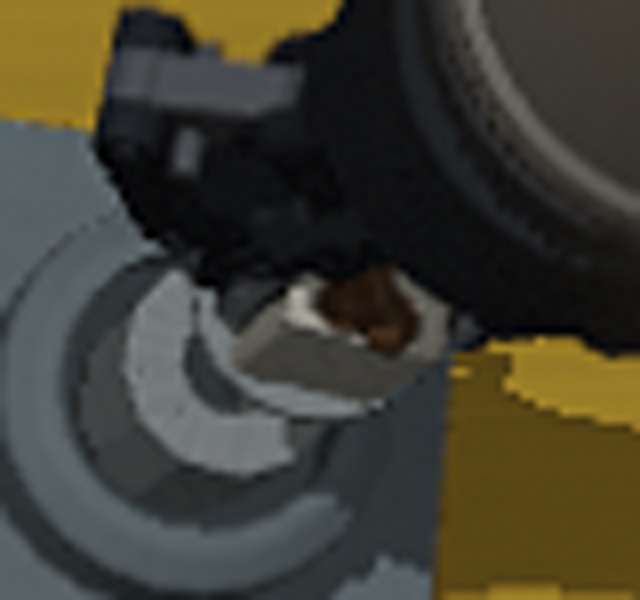

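```bash
python3 - <<'E'
from h import *
for z in (.135,.1037,.072):
  print(z,(proj("side",[[.5512,-.2212,z]])[0]-[259,73]+.5)*8-.5,(proj("top",[[.5512,-.2212,z]])[0]-[383,148]+.5)*8-.5)
E
```

```text
0.135 [328.999  329.3347] [314.5616 302.402 ]
0.1037 [327.8705 434.6471] [272.7758 336.2209]
0.072 [326.7494 537.3829] [233.4391 368.0191]
```

{"name": "servo_tool", "arguments": {
  "increments": [0,0,8,0,0,0,20,0,0,10,0,0,0,20,0,0,7,0,0,0,20,0,0,4,0,0,0,20,0,0,4,0,0,0,20,0,0,4,0,0,0,20,0,0,0,0,0,0,20,0,0,0,0,0,0,20]
}}

```text
clock: 10.45
tcp_pos: [0.5512, -0.221, 0.1095]
orientation: [-1.914, 2.491, -0.0]
contact_force: [-0.9, 0.7, -2.1]
grip_width: 0.0297
```

```bash
python3 - <<'E'
from h import *
st()
E
```

```text
t 10.45 tcp [ 551.2147 -221.0153  109.4698] yaw -0.2602 tilt [ 0.0003 -0.0001] F [-0.8856  0.6523 -2.07  ] M [ 0.0424 -0.0366 -0.0735] w 29.7
```

{"name": "servo_tool", "arguments": {
  "increments": [0,0,4,0,0,0,20,0,0,5,0,0,0,20,0,0,5,0,0,0,20,0,0,3,0,0,0,20,0,0,2,0,0,0,20,0,0,2,0,0,0,20,0,0,0,0,0,0,20,0,0,0,0,0,0,20]
}}

```text
clock: 11.45
tcp_pos: [0.5512, -0.221, 0.0884]
orientation: [-1.914, 2.491, -0.0]
contact_force: [0.3, 0.6, -2.4]
grip_width: 0.0297
```

```bash
python3 - <<'E'
from h import *
st()
for n in ("side",):
    p,d=grab_frame(n); np.savez(f"{n}5.npz",p=p,d=d)
    o=get_obs()["tcp_pos"]; u,v=proj(n,[o])[0]; u0,v0=int(u)-40,int(v)-35
    q=cv2.resize(p[max(0,v0):v0+75,u0:u0+80,::-1],None,fx=8,fy=8,interpolation=cv2.INTER_CUBIC); cv2.imwrite(f"pics/{n}5c.png",q)
E
```

```text
t 11.45 tcp [ 551.1787 -220.9978   88.4337] yaw -0.2602 tilt [ 0.0002 -0.0001] F [ 0.2982  0.6224 -2.364 ] M [-0.0105  0.1293 -0.021 ] w 29.7
```

View pics/side5c.png

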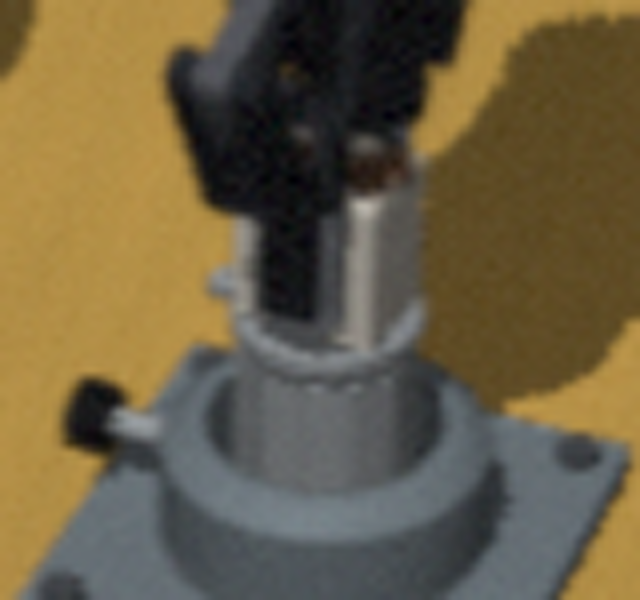

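{"name": "servo_tool", "arguments": {
  "increments": [0,0,2,0,0,0,20,0,0,2,0,0,0,20,0,0,2,0,0,0,20,0,0,1,0,0,0,20,0,0,1,0,0,0,20,0,0,0,0,0,0,20,0,0,0,0,0,0,20,0,0,0,0,0,0,20]
}}

```text
clock: 12.5
tcp_pos: [0.5511, -0.221, 0.0804]
orientation: [-1.914, 2.491, -0.0]
contact_force: [-1.5, 1.3, 3.8]
grip_width: 0.03
```

```bash
python3 - <<'E'
from h import *
st()
E
```

```text
t 12.50 tcp [ 551.0763 -220.9986   80.3839] yaw -0.2603 tilt [ 0. -0.] F [-1.5184  1.2686  3.7909] M [ 0.0992  0.448  -0.0372] w 30.0
```

{"name": "servo_tool", "arguments": {
  "increments": [0,0,2,0,0,0,20,0,0,2,0,0,0,20,0,0,2,0,0,0,20,0,0,1,0,0,0,20,0,0,1,0,0,0,20,0,0,0,0,0,0,20,0,0,0,0,0,0,20,0,0,0,0,0,0,20]
}}

```text
clock: 13.5
tcp_pos: [0.5511, -0.221, 0.0723]
orientation: [1.914, -2.491, 0.0]
contact_force: [-3.4, 0.6, 4.9]
grip_width: 0.0296
```

```bash
python3 - <<'E'
from h import *
st()
for n in ("side",):
    p,d=grab_frame(n); np.savez(f"{n}6.npz",p=p,d=d)
    o=get_obs()["tcp_pos"]; u,v=proj(n,[o])[0]; u0,v0=int(u)-40,int(v)-35
    q=cv2.resize(p[max(0,v0):v0+75,u0:u0+80,::-1],None,fx=8,fy=8,interpolation=cv2.INTER_CUBIC); cv2.imwrite(f"pics/{n}6c.png",q)
E
```

```text
t 13.50 tcp [ 551.113  -220.9888   72.3432] yaw -0.2602 tilt [ 0. -0.] F [-3.4138  0.5615  4.9093] M [0.2924 0.6539 0.0197] w 29.6
```

View pics/side6c.png

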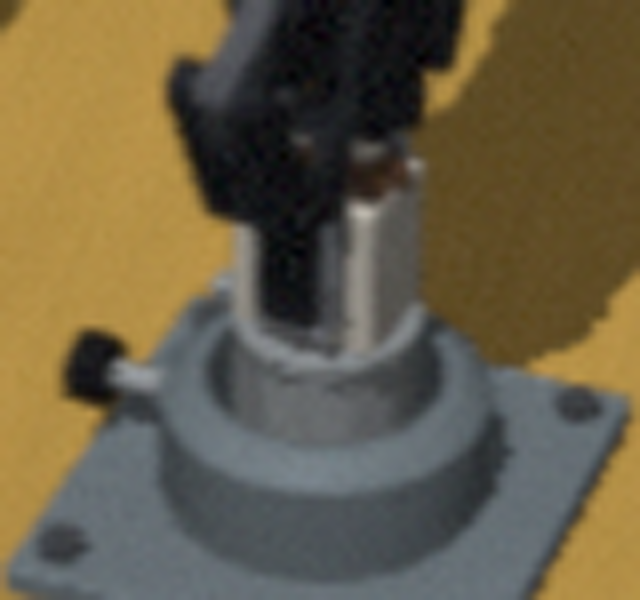

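{"name": "servo_tool", "arguments": {
  "increments": [0,0.7,0,0,0,0,20,0,0,1,0,0,0,20,0,0,1,0,0,0,20,0,0,0.5,0,0,0,20,0,0,0,0,0,0,20,0,0,0,0,0,0,20,0,0,0,0,0,0,20,0,0,0,0,0,0,20]
}}

```text
clock: 14.55
tcp_pos: [0.5511, -0.221, 0.0702]
orientation: [-1.914, 2.49, -0.002]
contact_force: [-1.0, 0.2, 6.4]
grip_width: 0.0301
```

```bash
python3 - <<'E'
from h import *
st()
E
```

```text
t 14.55 tcp [ 551.1031 -220.9581   70.1774] yaw -0.2602 tilt [ 0.0014 -0.0004] F [-1.0047  0.1922  6.4281] M [ 0.1262  0.3918 -0.0145] w 30.1
```

{"name": "servo_tool", "arguments": {
  "increments": [0,0,0.5,0,0,0,20,0,0,0.5,0,0,0,20,0,0,0,0,0,0,20,0,0,0,0,0,0,20,0,0,0,0,0,0,20,0,0,0,0,0,0,20,0,0,0,0,0,0,20,0,0,0,0,0,0,20]
}}

```text
clock: 15.55
tcp_pos: [0.5511, -0.221, 0.0694]
orientation: [-1.914, 2.49, -0.002]
contact_force: [-2.6, 1.4, 8.8]
grip_width: 0.0298
```

```bash
python3 - <<'E'
from h import *
st()
E
```

```text
t 15.55 tcp [ 551.0811 -220.9784   69.3859] yaw -0.2603 tilt [ 0.0014 -0.0004] F [-2.5988  1.3991  8.7523] M [ 0.1957  0.6135 -0.0061] w 29.8
```

{"name": "servo_tool", "arguments": {
  "increments": [0,0,0.5,0,0,0,20,0,0,0.3,0,0,0,20,0,0,0,0,0,0,20,0,0,0,0,0,0,20,0,0,0,0,0,0,20,0,0,0,0,0,0,20,0,0,0,0,0,0,20,0,0,0,0,0,0,20]
}}

```text
clock: 16.55
tcp_pos: [0.5511, -0.221, 0.0693]
orientation: [-1.914, 2.49, -0.002]
contact_force: [-4.3, 2.0, 14.9]
grip_width: 0.0299
```

```bash
python3 - <<'E'
from h import *
st()
for n in ("side","top"):
    p,d=grab_frame(n); np.savez(f"{n}7.npz",p=p,d=d)
    o=get_obs()["tcp_pos"]; u,v=proj(n,[o])[0]; u0,v0=int(u)-40,int(v)-35
    q=cv2.resize(p[max(0,v0):v0+75,u0:u0+80,::-1],None,fx=8,fy=8,interpolation=cv2.INTER_CUBIC); cv2.imwrite(f"pics/{n}7c.png",q); print(u0,v0)
for z in (.058,.063): print((proj("side",[[.5512,-.2212,z]])[0]-[0,0]))
E
```

```text
t 16.55 tcp [ 551.112  -220.9554   69.3208] yaw -0.2603 tilt [ 0.0014 -0.0006] F [-4.269   1.9814 14.9   ] M [0.3997 1.0978 0.0309] w 29.9
259 105
371 158
[299.3452 145.2554]
[299.3669 143.2944]
```

View pics/side7c.png

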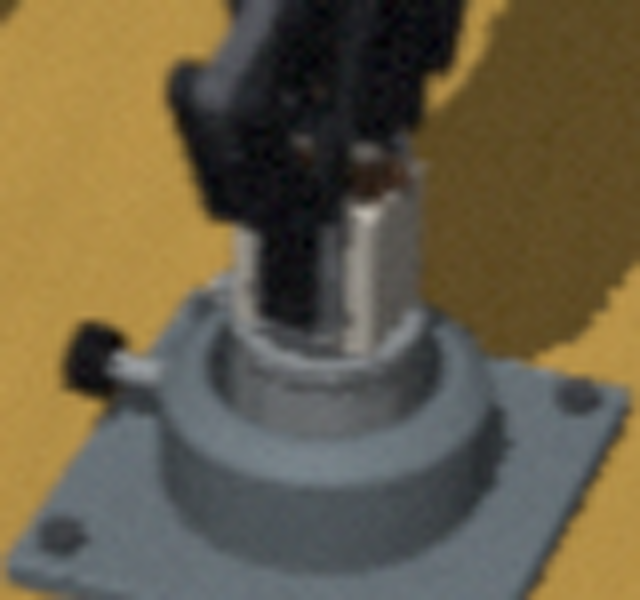

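View pics/top7c.png

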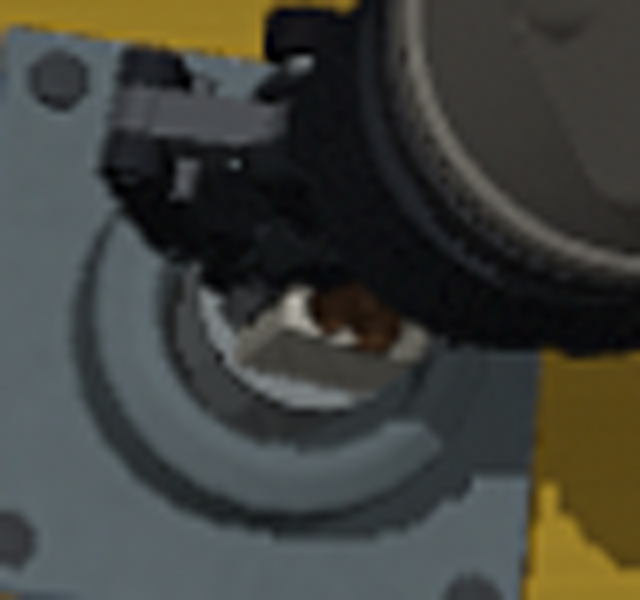

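```bash
python3 - <<'E'
from h import *
st()
for n in("side","top"):
  d=np.load(n+"7.npz")["d"]; 
  P=np.array([[*wd(n,u,v,d[v,u]),u,v] for v in range(100,230) for u in (range(270,330) if n=="side" else range(370,450)) if d[v,u]>0])
  r=np.hypot(P[:,0]-.5512,P[:,1]+.2212); m=(r>.0175)&(r<.0265)&(P[:,2]>.0605)&(P[:,2]<.068)
  Q=P[m]; A=np.c_[Q[:,0]-.5512,Q[:,1]+.2212,np.ones(len(Q))]; print(n,len(Q),np.median(Q[:,2]),np.linalg.lstsq(A,Q[:,2],rcond=None)[0], Q[:,:2].min(0),Q[:,:2].max(0))
p=np.load("top7.npz")["p"][180:275,100:245,::-1]; cv2.imwrite("pics/rack7.png",cv2.resize(p,None,fx=5,fy=5))
E
```

```text
t 16.65 tcp [ 551.0908 -221.0032   69.3296] yaw -0.2603 tilt [ 0.0014 -0.0005] F [-4.4364  2.6731 14.0622] M [0.3806 1.1329 0.0344] w 30.2
side 91 0.06268800914607309 [-0.0143 -0.0341  0.0637] [ 0.5269 -0.2264] [ 0.5765 -0.1974]
top 73 0.06325108073581309 [-0.0164 -0.0101  0.0634] [ 0.5269 -0.2343] [ 0.5529 -0.1958]
```

View pics/rack7.png

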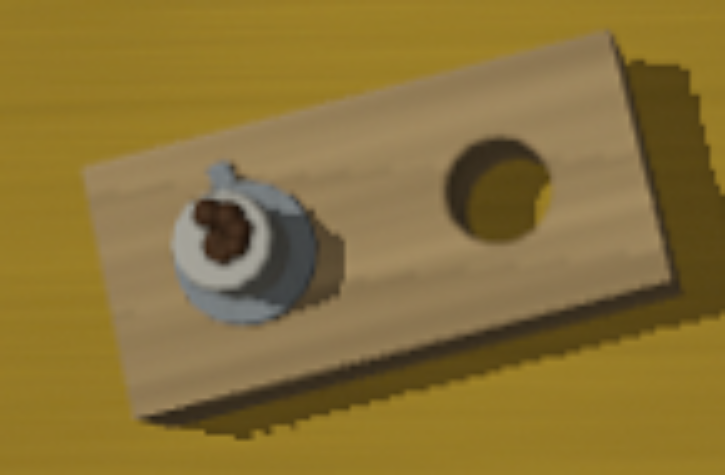

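Flange top measures 0.063 m, which is 0.058 (hub at its stop) plus 5 mm, and it is level. The round specimen is untouched in the rack. The push is steady, so I'm handing in.

```bash
python3 - <<'E'
from h import *
print(hand_in()); st()
E
```

```text
the job is handed in; nothing more can be done
None
the job is handed in; nothing more can be done
```

The rectangular fossil is seated in the socket, with the hub pushed down to its stop and the arm still gripping and holding it. I handed the job in at about 16.7 s; no verdict is reported.

I gripped the plaster across its 30 mm width with the squeeze set at 21 N. I then lifted it out, moved it over the socket and turned it to about −0.26 rad, the slot direction I had read from the pictures. The key went into the slot on the first try, with no searching needed.

**Last checks:**
- **Hub at its stop:** the tool stopped at a height of 69.3 mm; I had predicted 69.4 mm. The last 0.8 mm of commanded push only raised the force, from about 9 N to 14–15 N.
- **Flange on the hub:** both cameras put the flange top at about 63 mm, which is the hub at its stop plus the 5 mm flange. It looked level to within measurement noise.
- **Grip:** the finger opening stayed at about 30 mm.
- **Rack:** the round specimen is still in place and the other hole is empty.

**Not resolved:** a small sideways force of about 5 N remains at the wrist. I tried to relieve it with a 0.7 mm shift, but it came back as the push increased.

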